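# Let a glass blank out of the two-stage dispenser

## Robot

A 7-joint arm with a two-finger parallel gripper is mounted at the origin on the work surface. World frame = base frame: x ahead of the robot, y to its left, z up, the work surface at z = 0. Lengths are in m, angles in rad, forces in N, time in s.
With the tool pointing down it reaches from about 0.375 to 0.925 m from the base axis. Payload 3.1 kg.
Tool frame: the origin (TCP) lies at the very end of the fingers, on their centre line; the grasp point (between the pads) lies 19 mm behind it (robot.grip_depth is the distance from the TCP to the grasp point, in m); z points along the fingers, y is the line along which they close (so a half turn about z gives the same grasp; the last joint's range is limited). The gripper opens to 85 mm and grips with 20 to 120 N. Pads are 22 mm wide; open, the fingers measure 114 mm over their backs; the gripper's body (76 mm by 85 mm) begins 54 mm behind the grasp point. The pads swing forward as they close: fully open they stand 13 mm farther back than shut.
Start: joints at [-1.218, 0.383, 0.044, 1.598, -0.018, 1.161, -0.05], TCP at [0.283, 0.585, 0.231] pointing down, gripper open.
Joint ranges: [-2.61, 2.61], [-0.41, 2.15], [-1.48, 1.57], [0, 2.5], [-1.57, 4.71], [0.05, 1.97], [-2.85, 2.85]. Speed limits (rad/s): [2.79, 2.79, 3.14, 3.14, 3.14, 3.14, 3.14].

## Interface

Orientations are given as a rotation vector (axis times angle).
In Python, from station import telemetry, read_camera, camera_model, finish_job, robot gives the robot as it stands.
- The arm moves only by the shell command python3 -m jog 'ROWS' [FORCE]. ROWS is JSON, a list that holds one entry, the list of rows, each a list of 5 numbers: the shift along the tool's x, y, z in units of 50 mm (1.0 is 50 mm), then the turn about the tool's z in units of 8 degrees (1.0 is 8 degrees), then the opening in per cent of the stroke, from 0 (shut) to 100 (fully open). A call has 1 to 10 rows; each row is the pose to reach, as a shift and turn from the pose commanded when the call began, along the tool's axes at that moment; what a row does not reach only later rows make up. A row lasts 1/10 s, in which the tool goes at most 50 mm and 8.59 degrees, less where a joint would pass 70% of its speed; a pose out of reach is approached as far as the arm can. A call with a gripper value outside its range is refused whole. The fingers move at their own pace and stop on an object; FORCE is the grip in N (left out, the last holds). Time passes only in rows, so rows that repeat a pose let the fingers close. It gives the time, the measured TCP pose, the force, the opening and the grip force at its end, in the units of the state.
- telemetry.get_state(): the state, without advancing time (a new reading comes with each control period).
- read_camera(name): name is "scene" or "side" or "wrist"; returns the picture (384x512x3 uint8, red, green, blue); there is no depth.
- camera_model(name): a dict with "fx", "fy", "cx", "cy" (pixels), "dist_coeffs" ([k1, k2, p1, p2, k3] as OpenCV has them; the pictures are not rectified), "view" (4x4, takes a point from world to camera coordinates). Camera axes: x right, y down, z forward; pixel columns grow to the right and rows downward; lengths in m; the calibration is good to about 2 mm. A picture is of the moment at which its call begins: read the wrist's pose just before it. camera_model takes no time and is no camera call; for the wrist camera it gives the pose at the moment of the call.
- finish_job(): hands the job in; it is judged then, once.
The state is a dict: "time_s": time; "joint_positions": joint angles; "dq": joint speeds; "joint_torque": joint torques, N m; "tool_pos": TCP position; "tool_rot": TCP orientation; "wrist_force": force on the tool from outside, world axes, zero at the start; "torque": the same for the moment, N m; "grip_width": finger opening in m; "grasp_force": force on a finger pad.
Only numpy, scipy, OpenCV 4.12 (cv2) and the standard library are available. Lean on these libraries where they do the work, as an engineer would, in place of code of your own. Each camera call takes 0.05 s, during which the arm holds its last target. There are 200 camera calls.

## Task

At the glassworker's bench, bring the aluminium catch tray up against the foot of the blank dispenser, square and centred under the chute mouth. Then ease the dispenser's two-stage trigger down to its pressure point, pause there for about a second, and only then squeeze it on through the second stage to its stop, keeping it there until the glass blank has rolled into the tray. Let the trigger come right back and leave the tray standing there with the blank in it; the blank must never touch the bench, and the firebrick, paddle and rod jar stay where they are.

Things in the scene. Friction and masses are not known exactly. Their poses are not given: they have to be found in the camera images.
- dispenser: Blank dispenser, fixed: grey sheet-metal chute 112 mm wide (y), 130 mm long, 105 mm high, open on top. Origin at bench level, mid-width, front plates end at x = -90 mm. x points away from the mouth (mouth on the -x side), y left, z up. A 12 mm high steel stop bar across the chute floor at x = -75 mm holds back the blank; the trigger is on the left, at y = +130 mm.
- tray_stop (a point): Bottom centre of the front face of the dispenser's steel foot plate (112 mm wide, 40 mm high, facing the dispenser's -x): the tray's stop. With the tray square against it, the tray's origin lies 55 mm in front (-x). The chute's lip overhangs it by 20 mm, its underside 42 mm above the bench.
- trigger_pad (a point): Centre of the top face of the trigger pad (50 mm long, 34 mm wide) on a black lever over a fixed rubber grip; pressed from above, nothing overhead. It is 145 mm in front (-x) of the lever's pivot. Height over the bench: 137 mm untouched (lever leans up 0.18 rad), 111 mm at the pressure point (lever level), 85 mm at the stop (0.18 rad down).
- first_stage (a joint): Turn of the trigger in its first stage, rad: 0 untouched, 0.18 at the pressure point, where it stops turning. Force on the pad about 1 N rising to about 4 N; then nothing moves until about 8 N. It only takes up the lever's free travel; the stop bar stays up. Springs back when let go.
- second_stage (a joint): Further turn of the trigger past the pressure point, rad: 0 before, 0.18 at the stop. Force on the pad 8 N rising to about 13 N. It sinks the stop bar below the chute floor; the blank can pass from about 0.13 on and then rolls out in about half a second. Springs back when let go.
- tray: Catch tray, loose, about 0.6 kg, aluminium, 110 mm (x) by 160 mm (y), walls 36 mm high and 4 mm thick, shallow V floor with the trough along y. Origin: centre of its underside. x points from the handle side to the plain side, which goes against the dispenser's foot; in place, its axes are parallel to the dispenser's.
- tray_handle (a point): Middle of the tray's handle, a round steel bar 12 mm thick and 90 mm long along the tray's y, at the tray's x = -100 mm, 32 mm above the bench; 39 mm free between bar and tray wall.
- blank_center (a point): Centre of the glass blank, a green glass cylinder 36 mm in diameter, 90 mm long along its own y axis, about 0.22 kg, lying across the chute behind the stop bar at the start. At rest in the tray its centre is about 25 mm above the bench.
- firebrick: Bystander: firebrick 230 x 114 x 64 mm, loose, origin at the centre of its underside.
- paddle: Bystander: graphite paddle with wooden handle, 230 mm long, 70 mm wide, 24 mm high, loose, origin at bench level where blade and shank meet; the blade points to its +x.
- rod_jar: Bystander: glass jar with glass rods, 76 mm in diameter, 200 mm high over the rods, loose, origin at the centre of its underside.
There are look-alikes about, which are no part of the job. There is more than one size of the tray; the one meant has the size given above.

How it is judged:
On the way, in this order (a step that is already met when the one before it is completed fails the run):
1. the tray stands against the foot, square and centred under the mouth, with the trigger not yet touched (x of tray in the frame of dispenser between -0.16 and -0.13 m and y of tray in the frame of dispenser between -0.025 and 0.025 m and angle between the x axis of tray and the x axis of dispenser, either way round below 0.12 rad and angle between tray's own z axis and vertical below 0.06 rad and height (world z) of tray below 0.006 m and value of joint first_stage below 0.04 rad and value of joint second_stage below 0.03 rad), for 0.2 s.
2. the trigger is held at its pressure point: first stage taken up, second not begun (x of tray in the frame of dispenser between -0.16 and -0.13 m and y of tray in the frame of dispenser between -0.025 and 0.025 m and angle between the x axis of tray and the x axis of dispenser, either way round below 0.12 rad and angle between tray's own z axis and vertical below 0.06 rad and height (world z) of tray below 0.006 m and value of joint first_stage above 0.14 rad and value of joint second_stage below 0.04 rad), for 0.5 s.
3. the trigger is squeezed through its second stage with the tray in place (x of tray in the frame of dispenser between -0.16 and -0.13 m and y of tray in the frame of dispenser between -0.025 and 0.025 m and angle between the x axis of tray and the x axis of dispenser, either way round below 0.12 rad and angle between tray's own z axis and vertical below 0.06 rad and height (world z) of tray below 0.006 m and value of joint first_stage above 0.14 rad and value of joint second_stage above 0.15 rad), for 0.1 s.
At the end, for the whole second after the job is handed in: The blank rests in the tray; the tray stands flat on the bench against the foot (gap under 15 mm), centred to 25 mm and square to 0.12 rad; both stages of the trigger are back within 0.03 rad of zero (x of tray in the frame of dispenser between -0.16 and -0.13 m and y of tray in the frame of dispenser between -0.025 and 0.025 m and angle between the x axis of tray and the x axis of dispenser, either way round below 0.12 rad and angle between tray's own z axis and vertical below 0.06 rad and height (world z) of tray below 0.006 m and x of blank_center in the frame of tray between -0.045 and 0.045 m and y of blank_center in the frame of tray between -0.06 and 0.06 m and z of blank_center in the frame of tray between 0.01 and 0.04 m and value of joint each of first_stage, second_stage below 0.03 rad and linear speed of blank below 0.03 m/s and linear speed of tray below 0.02 m/s); the robot touches nothing.
It fails at once if the blank touches the bench (contact force between blank and table above 0.2 N).
It fails at once if the firebrick is moved more than 25 mm (distance of firebrick from where it was at the start of the episode above 0.025 m).
It fails at once if the paddle is moved more than 25 mm (distance of paddle from where it was at the start of the episode above 0.025 m).
It fails at once if the rod jar is moved more than 25 mm (distance of rod_jar from where it was at the start of the episode above 0.025 m).
It also fails if it takes over 61 s, if anything falls off the work surface, if the arm or the gripper's body presses on something with over 40 N, if the wrist force passes 120 N, or if a joint passes its speed limit or range.

## Working session

There is one attempt and no reset: what is moved stays moved. The work goes in short steps, Python scripts to look and compute and a shell command to move; the robot and the scene stay as the last step left them, time stands still between calls to the robot, and variables do not carry over. Pictures are saved under pics/ and viewed, at most 10 in all, crops included, and the job is handed in when it is done.

```bash
mkdir -p pics; ls; python3 - <<'E'
from station import telemetry, read_camera, camera_model, robot
import cv2,numpy as np
for n in ("scene","side"):
    im=read_camera(n); cv2.imwrite(f"pics/{n}.png",im[:,:,::-1])
    m=camera_model(n); print(n,m["fx"],m["dist_coeffs"],np.linalg.inv(np.array(m["view"])).round(3).tolist())
s=telemetry.get_state(); print(s)
a=cv2.imread("pics/scene.png"); 
E
```

```text
pics
scene 426.7168335020023 [0.03847624 0.         0.         0.         0.        ] [[-0.614, 0.457, -0.644, 1.302], [0.789, 0.346, -0.508, 0.61], [-0.01, -0.82, -0.573, 0.743], [0.0, 0.0, 0.0, 1.0]]
side 431.29099202694704 [-0.12098043  0.          0.          0.          0.        ] [[0.997, -0.043, 0.066, 0.475], [-0.079, -0.627, 0.775, -0.98], [0.008, -0.778, -0.628, 0.92], [0.0, 0.0, 0.0, 1.0]]
{'time_s': 0.1, 'joint_positions': array([-1.21782746,  0.38379027,  0.04384609,  1.59945023, -0.01788066,
        1.16118299, -0.04992522]), 'dq': array([ 0.00083387, -0.00248129,  0.00081171, -0.00596441, -0.00060587,
       -0.00273797, -0.0004268 ]), 'joint_torque': array([ 2.79102424e-03, -4.34726179e+01,  1.02934767e+00, -2.50453627e+01,
        1.08611400e-02,  5.42955197e-03,  1.92895624e-05]), 'tool_pos': array([0.28281196, 0.58428587, 0.22997357]), 'tool_rot': array([-0.70191614, -3.06176594,  0.0037787 ]), 'wrist_force': array([-0.46498415, -0.30262158,  0.06940142]), 'torque': array([ 0.03996687, -0.02325739, -0.00750784]), 'grasp_force': 0.0, 'grip_width': 0.08525572106538958}
```

View pics/scene.png

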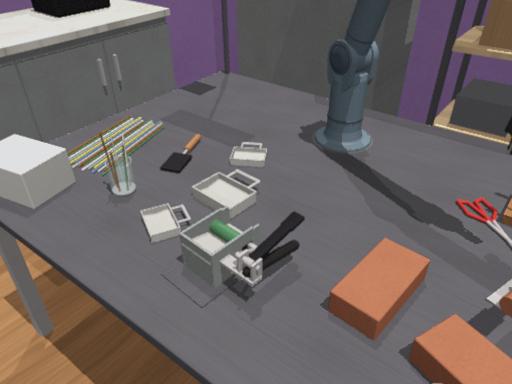

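View pics/side.png

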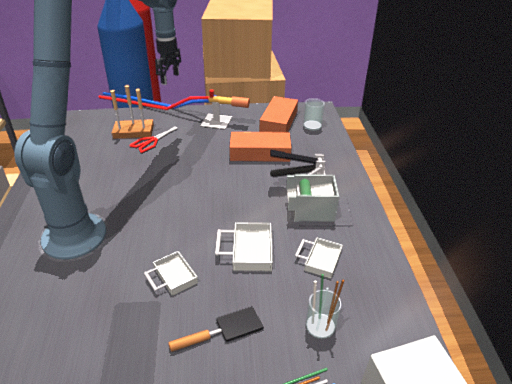

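The scene shows three trays: a large one at side (247,247) / scene (224,193), and small ones at side (172,272) and (322,257). The large one fits 110x160 mm. The dispenser is at side (313,200), with its trigger at side (295,163). I'll confirm this in an enlarged crop.

```bash
cat > h.py <<'E'
import numpy as np,cv2
from station import camera_model
def cam(n):
    m=camera_model(n); K=np.array([[m["fx"],0,m["cx"]],[0,m["fy"],m["cy"]],[0,0,1.]])
    return K,np.array(m["dist_coeffs"]),np.array(m["view"])
def ray(n,p,z,c=None):
    K,d,V=c or cam(n); u=cv2.undistortPoints(np.array([[p]],float),K,d)[0,0]
    T=np.linalg.inv(V); r=T[:3,:3]@[u[0],u[1],1]; o=T[:3,3]
    return (o+r*(z-o[2])/r[2])
def proj(n,P,c=None):
    K,d,V=c or cam(n); P=np.atleast_2d(np.array(P,float))
    return cv2.projectPoints(P,cv2.Rodrigues(V[:3,:3])[0],V[:3,3],K,d)[0][:,0]
E
python3 - <<'E'
import cv2
a=cv2.imread("pics/side.png")[130:280,205:365]; b=cv2.imread("pics/scene.png")[165:305,175:315]
a=cv2.resize(a,None,fx=5,fy=5,interpolation=cv2.INTER_CUBIC)[:600]
cv2.imwrite("pics/c1.png",cv2.resize(cv2.imread("pics/side.png")[140:280,205:365],None,fx=4,fy=4,interpolation=cv2.INTER_CUBIC))
cv2.imwrite("pics/c2.png",cv2.resize(b,None,fx=4,fy=4,interpolation=cv2.INTER_CUBIC))
E
```

```text
(no output)
```

View pics/c1.png

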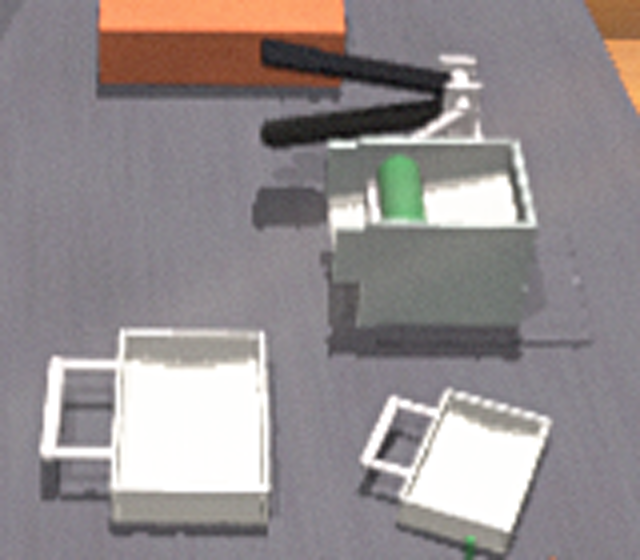

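View pics/c2.png

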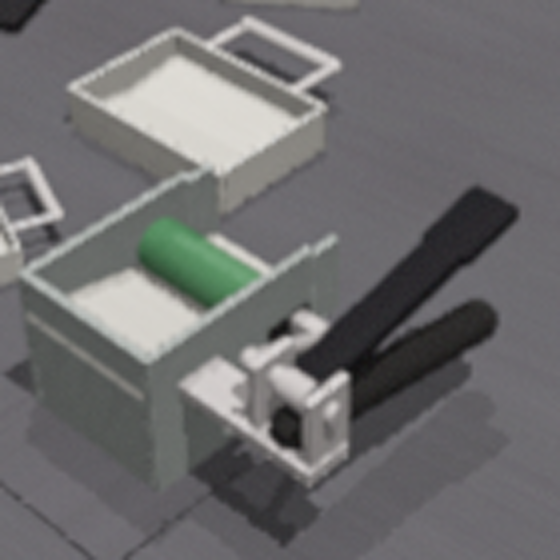

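```bash
cat > fit.py <<'E'
from h import *
from scipy.optimize import least_squares
def S(p): return ("side",(p[0]/4+205,p[1]/4+140))
def C(p): return ("scene",(p[0]/4+175,p[1]/4+165))
def w(q,P): 
    c,s=np.cos(q[2]),np.sin(q[2]); return [q[0]+c*P[0]-s*P[1],q[1]+s*P[0]+c*P[1],P[2]]
def fit(name,obs,q0):
    cs={n:cam(n) for n in("side","scene")}
    f=lambda q:np.concatenate([proj(n,w(q,P),cs[n])[0]-p for (n,p),P in obs])
    r=least_squares(f,q0,loss="soft_l1"); print(name,r.x.round(4)); print(r.fun.reshape(-1,2).round(1).tolist()); return r.x
x,y,z=.055,.08,.036
t=fit("tray",[(S((120,331)),(-x,y,z)),(S((265,332)),(x,y,z)),(S((269,493)),(x,-y,z)),(S((112,493)),(-x,-y,z)),
 (C((68,88)),(x,-y,z)),(C((178,30)),(-x,-y,z)),(C((325,105)),(-x,y,z)),(C((222,173)),(x,y,z)),
 (S((52,408)),(-.1,0,.036)),(C((293,45)),(-.1,0,.036))],[.5,-.15,0])
d=fit("disp",[(S((533,225)),(.04,-.056,.105)),(S((520,142)),(.04,.056,.105)),(S((330,145)),(-.09,.056,.105)),(S((335,231)),(-.09,-.056,.105)),
 (C((22,272)),(.04,-.056,.105)),(C((152,358)),(.04,.056,.105)),(C((335,238)),(-.09,.056,.105)),(C((208,172)),(-.09,-.056,.105)),
 (S((519,322)),(.04,-.056,0)),(C((165,485)),(.04,.056,0))],[.7,0,0])
for n,off in(("side",(205,140)),("scene",(175,165))):
    for P in [(.0,.056,.105),(-.09,0,0),(-.145,0,0)]: print(n,P,((proj(n,w(d,P))[0]-off)*4).round())
# pad from scene crop: corners at leading edge / side crop
for zz in(.137,.141):print("pad tip scene",ray(*C((496,200)),zz)," side",ray(*S((265,52)),zz))
E
python3 fit.py
```

```text
tray [ 0.5494 -0.0934 -0.0863]
[[-0.2, -1.0], [-0.2, -0.8], [0.1, -2.0], [-0.5, -2.4], [-0.8, -1.1], [-1.1, -1.5], [0.2, -0.4], [-1.1, -0.3], [0.2, -1.8], [-1.1, -1.7]]
disp [ 0.7786  0.0698 -0.0935]
[[-1.3, -0.6], [-2.8, -1.5], [4.6, -3.0], [5.4, -2.7], [0.1, -2.0], [0.5, -0.7], [-4.1, 0.9], [-5.3, -2.1], [-2.1, 0.9], [0.0, 1.2]]
side (0.0, 0.056, 0.105) [460. 135.]
side (-0.09, 0, 0) [344. 277.]
side (-0.145, 0, 0) [277. 276.]
scene (0.0, 0.056, 0.105) [207. 318.]
scene (-0.09, 0, 0) [256. 331.]
scene (-0.145, 0, 0) [315. 289.]
pad tip scene [0.63385932 0.21597877 0.137     ]  side [0.63352987 0.20817114 0.137     ]
pad tip scene [0.63826977 0.21858166 0.141     ]  side [0.63271859 0.20210051 0.141     ]
```

```bash
cat > fit2.py <<'E'
from fit import *
for L in(-.11,-.105,-.1):
  for R in (.02,.03,.04):
    print(L,R);d=fit("disp",[(S((533,225)),(R,-.056,.105)),(S((520,142)),(R,.056,.105)),(S((330,145)),(L,.056,.105)),(S((335,231)),(L,-.056,.105)),
 (C((22,272)),(R,-.056,.105)),(C((152,358)),(R,.056,.105)),(C((335,238)),(L,.056,.105)),(C((208,172)),(L,-.056,.105)),
 (S((519,322)),(R,-.056,0)),(C((165,485)),(R,.056,0)),(S((358,324)),(-.09,-.056,0))],[.7,0,0])
E
python3 fit2.py | tail -n +12
```

```text
pad tip scene [0.63826977 0.21858166 0.141     ]  side [0.63271859 0.20210051 0.141     ]
-0.11 0.02
disp [ 0.7966  0.0673 -0.1098]
[[-2.2, -0.3], [-3.0, -1.3], [4.4, -3.1], [4.5, -2.9], [0.7, -2.8], [0.4, -1.2], [-3.6, 0.9], [-4.2, -2.4], [-2.9, 1.1], [-0.0, 0.8], [2.9, -0.3]]
-0.11 0.03
disp [ 0.7893  0.0697 -0.1068]
[[-1.4, -0.6], [-2.3, -1.6], [2.0, -3.4], [2.1, -3.3], [0.2, -2.0], [0.1, -0.3], [-0.9, -0.4], [-1.7, -3.5], [-2.1, 0.8], [-0.3, 1.7], [0.5, -0.6]]
-0.11 0.04
disp [ 0.7831  0.0705 -0.0814]
[[0.3, -0.9], [-1.7, -1.8], [-0.4, -3.0], [0.5, -2.8], [-1.2, -0.7], [-0.3, 0.5], [0.5, -2.4], [-1.0, -4.7], [-0.6, 0.5], [-0.7, 2.5], [-0.9, -0.2]]
-0.105 0.02
disp [ 0.7963  0.067  -0.107 ]
[[-2.2, -0.3], [-3.1, -1.3], [5.8, -3.0], [6.1, -2.8], [0.7, -2.9], [0.5, -1.4], [-5.1, 1.7], [-5.8, -1.7], [-2.9, 1.2], [0.1, 0.6], [2.8, -0.1]]
-0.105 0.03
disp [ 0.7885  0.0692 -0.103 ]
[[-1.5, -0.6], [-2.6, -1.5], [3.2, -3.2], [3.6, -3.0], [0.3, -2.2], [0.3, -0.6], [-2.4, 0.2], [-3.3, -2.9], [-2.3, 0.9], [-0.1, 1.4], [0.4, -0.4]]
-0.105 0.04
disp [ 0.7817  0.071  -0.0893]
[[-0.3, -0.9], [-2.0, -1.8], [0.9, -3.2], [1.5, -3.0], [-0.6, -1.0], [0.0, 0.3], [-0.3, -1.4], [-1.6, -4.0], [-1.1, 0.5], [-0.4, 2.3], [-1.5, -0.4]]
-0.1 0.02
disp [ 0.7959  0.0667 -0.1059]
[[-2.3, -0.2], [-3.2, -1.2], [7.2, -2.9], [7.7, -2.6], [0.7, -3.0], [0.5, -1.5], [-6.6, 2.5], [-7.3, -0.9], [-3.0, 1.2], [0.1, 0.4], [2.8, -0.1]]
-0.1 0.03
disp [ 0.788   0.0686 -0.0972]
[[-1.5, -0.5], [-2.9, -1.4], [4.5, -3.0], [5.2, -2.7], [0.2, -2.3], [0.4, -0.9], [-4.0, 0.8], [-5.0, -2.2], [-2.3, 1.0], [0.0, 1.1], [0.3, -0.2]]
-0.1 0.04
disp [ 0.7809  0.0711 -0.0923]
[[-0.6, -0.8], [-2.2, -1.8], [2.2, -3.2], [2.9, -3.0], [-0.3, -1.3], [0.2, 0.1], [-1.4, -0.5], [-2.6, -3.2], [-1.5, 0.6], [-0.2, 2.1], [-1.9, -0.5]]
```

Tray is at about (0.549, -0.093), yaw -0.086. Dispenser is at about (0.783, 0.071), yaw -0.085, which puts the tray goal near (0.638, 0.083) with almost no turn. Heading to above the handle, at about (0.450, -0.085).

```bash
python3 -m jog '[[[-0.3,-0.4,0,0.9,45],[-0.8,-1,0,1.8,45],[-1.3,-1.5,0,2.7,45],[-1.8,-2.1,0,3.6,45],[-2.2,-2.7,0,4.5,45],[-2.7,-3.2,0,5.4,45],[-3.2,-3.8,0,6.3,45],[-3.6,-4.3,0,7.2,45],[-4.1,-4.8,0,8.1,45],[-4.4,-5.3,0,8.6,45]]]' 40
python3 - <<'E'
from station import telemetry;import numpy as np
from scipy.spatial.transform import Rotation as R
s=telemetry.get_state();M=R.from_rotvec(s["tool_rot"]).as_matrix();print(M.round(3).tolist(),(M.T@(np.array([.450,-.085,.13])-s["tool_pos"])/.05).round(2),np.degrees(np.arctan2(M[1,1],M[0,1])))
E
```

```text
time_s: 1.1
tool_pos: [0.3665, 0.2484, 0.231]
tool_rot: [2.315, 2.123, -0.001]
wrist_force: [0.5, 0.3, 1.1]
grip_width: 0.0386
grasp_force: 0.0
[[0.086, 0.996, 0.0], [0.996, -0.086, -0.001], [-0.001, 0.0, -1.0]] [-6.5   2.24  2.02] -4.961451477557523
```

```bash
python3 -m jog '[[[-0.7,0.2,0.2,0,45],[-1.4,0.5,0.4,0,45],[-2.1,0.7,0.6,0,45],[-2.8,1,0.8,0,45],[-3.5,1.2,1,0,45],[-4.2,1.4,1.3,0,45],[-4.9,1.7,1.5,0,45],[-5.6,1.9,1.7,0,45],[-6.2,2.1,1.9,0,45],[-6.5,2.25,2,0,45]]]'
python3 - <<'E'
from h import *; from station import *
s=telemetry.get_state();c=cam("wrist");im=read_camera("wrist").copy()
print(s["tool_pos"],np.linalg.inv(c[2]).round(3).tolist())
cv2.imwrite("pics/w1.png",im[:,:,::-1]); np.savez("w1.npz",K=c[0],d=c[1],V=c[2])
im2=read_camera("side")
E
```

```text
time_s: 2.1
tool_pos: [0.4507, -0.0855, 0.1304]
tool_rot: [-2.314, -2.125, 0.003]
wrist_force: [0.1, 0.7, -0.6]
grip_width: 0.0386
grasp_force: 0.0
[ 0.45072638 -0.08553928  0.13040835] [[0.996, -0.08, -0.025, 0.458], [-0.084, -0.962, -0.261, -0.018], [-0.003, 0.262, -0.965, 0.272], [0.0, 0.0, 0.0, 1.0]]
```

View pics/w1.png

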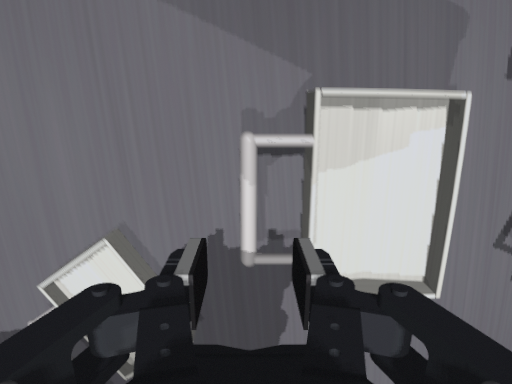

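The wrist view shows the bar running from (249,137) to (249,260), with tray rim corners at (318,92), (467,95) and (439,295).

```bash
python3 - <<'E'
from h import *
f=np.load("w1.npz");c=(f["K"],f["d"],f["V"])
for p,z in [((249,137),.032),((249,261),.032),((317,91),.036),((468,94),.036),((440,297),.036)]: print(p,ray("wrist",p,z,c).round(4))
E
```

```text
(249, 137) [ 0.4552 -0.0393  0.032 ]
(249, 261) [ 0.4472 -0.1332  0.032 ]
(317, 91) [ 0.5029 -0.0122  0.036 ]
(468, 94) [ 0.6075 -0.0209  0.036 ]
(440, 297) [ 0.5975 -0.177   0.036 ]
```

Bar centre is (0.451, -0.086), yaw -0.085, and the sizes agree. The fingers are already over it, so descend and grip.

```bash
python3 -m jog '[[[0,0.01,0.4,0,45],[0,0.01,0.9,0,45],[0,0.01,1.4,0,45],[0,0.01,1.9,0,45],[0,0.01,2.2,0,45],[0,0.01,2.3,0,45],[0,0.01,2.3,0,0],[0,0.01,2.3,0,0],[0,0.01,2.3,0,0],[0,0.01,2.3,0,0]]]' 40;  python3 -m jog '[[[0,0,0,0,0],[0,0,0,0,0],[0,0,0,0,0]]]'
```

```text
time_s: 3.2
tool_pos: [0.4514, -0.0816, 0.0167]
tool_rot: [-2.308, -2.129, -0.0]
wrist_force: [-3.7, 1.7, 3.1]
grip_width: 0.0101
grasp_force: 39.3
time_s: 3.5
tool_pos: [0.4514, -0.0816, 0.0167]
tool_rot: [-2.307, -2.128, -0.0]
wrist_force: [-4.0, 3.3, 7.4]
grip_width: 0.0104
grasp_force: 39.7
```

```bash
python3 -m jog '[[[0.2,0.05,0,0,0],[0.5,0.1,0,0,0],[0.9,0.2,0,0,0],[1.3,0.3,0,0,0],[1.7,0.4,0,0,0],[2.1,0.5,0,0,0],[2.5,0.6,0,0,0],[2.9,0.7,0,0,0],[3.2,0.75,0,0,0],[3.4,0.8,0,0,0]]]';  python3 -m jog '[[[0.15,0,0,0,0],[0.3,0,0,0,0],[0.3,0,0,0,0]]]'
python3 - <<'E'
from station import *; import cv2,numpy as np
a=read_camera("side")[140:290,225:375,::-1]; b=read_camera("scene")[150:300,165:315,::-1]
cv2.imwrite("pics/p1.png",cv2.resize(np.hstack([a,b]),None,fx=2.6,fy=2.6,interpolation=cv2.INTER_CUBIC))
E
```

```text
time_s: 4.5
tool_pos: [0.5068, 0.0827, 0.0167]
tool_rot: [2.309, 2.126, -0.0]
wrist_force: [-2.3, -6.3, 4.0]
grip_width: 0.0104
grasp_force: 41.4
time_s: 4.8
tool_pos: [0.5084, 0.0986, 0.0167]
tool_rot: [2.309, 2.128, 0.003]
wrist_force: [0.2, -2.6, 0.6]
grip_width: 0.0104
grasp_force: 40.4
```

View pics/p1.png

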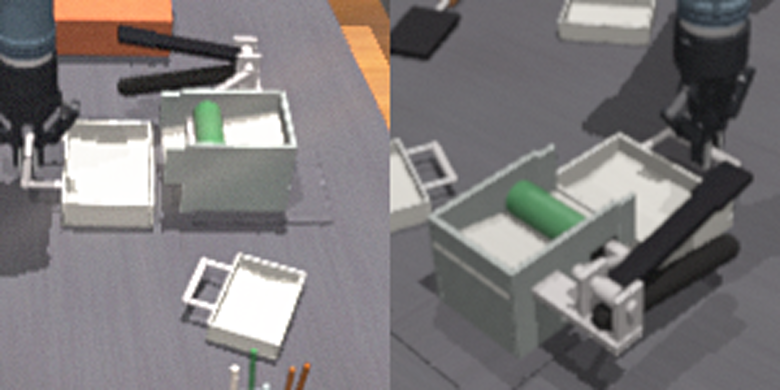

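```bash
python3 - <<'E'
from h import *
A=lambda p:(p[0]/2.6+225,p[1]/2.6+140)
B=lambda p:((p[0]-390)/2.6+165,p[1]/2.6+150)
d=(.783,.071,-.085);c,s=np.cos(d[2]),np.sin(d[2])
D=lambda P:np.array([c*(P[0]-d[0])+s*(P[1]-d[1]),-s*(P[0]-d[0])+c*(P[1]-d[1]),P[2]]).round(4)
for n,p,z in [("side",A((152,121)),.036),("side",A((154,210)),.036),("side",A((65,207)),.036),("side",A((70,122)),.036),("scene",B((620,135)),.036),
 ("side",A((292,91)),.105),("side",A((298,149)),.105),("side",A((162,94)),.105),("side",A((163,152)),.105),
 ("scene",B((433,214)),.105),("scene",B((517,271)),.105),("scene",B((634,196)),.105),("scene",B((551,150)),.105)]: print(n,D(ray(n,p,z)))
E
```

```text
side [-0.1174  0.0742  0.036 ]
side [-0.1232 -0.0968  0.036 ]
side [-0.2277 -0.0932  0.036 ]
side [-0.2233  0.0703  0.036 ]
scene [-0.2281 -0.0734  0.036 ]
side [0.0519 0.0488 0.105 ]
side [ 0.0423 -0.0655  0.105 ]
side [-0.1103  0.0392  0.105 ]
side [-0.1154 -0.0736  0.105 ]
scene [ 0.0368 -0.0526  0.105 ]
scene [0.0366 0.0557 0.105 ]
scene [-0.1004  0.0625  0.105 ]
scene [-0.0983 -0.042   0.105 ]
```

The tray is centred to within about 5 mm and square. Push on to the foot.

```bash
python3 -m jog '[[[0.03,0.1,0,0,0],[0.03,0.2,0,0,0],[0.03,0.3,0,0,0],[0.03,0.4,0,0,0],[0.03,0.45,0,0,0],[0.03,0.5,0,0,0],[0.03,0.5,0,0,0]]]'
```

```text
time_s: 5.6
tool_pos: [0.5217, 0.0996, 0.0151]
tool_rot: [-2.294, -2.12, 0.023]
wrist_force: [-16.0, -1.0, 17.9]
grip_width: 0.0107
grasp_force: 41.8
```

```bash
python3 - <<'E'
from station import *; import cv2,numpy as np
a=read_camera("side")[150:250,230:350,::-1]; b=read_camera("scene")[180:280,185:305,::-1]
cv2.imwrite("pics/p2.png",cv2.resize(np.hstack([a,b]),None,fx=3.3,fy=5,interpolation=cv2.INTER_CUBIC))
E
```

```text
(no output)
```

View pics/p2.png

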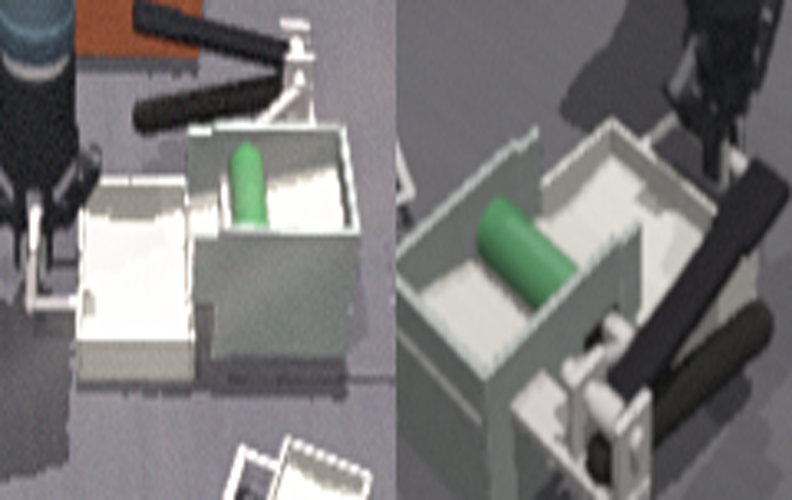

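In the side crop the tray's front rim stops at the lip edge (190,240), while the foot is near (212,350). So the rim is probably caught on the lip, tilted by the grip. Back off, open the fingers to let the tray settle, then push the bar with loose fingers.

```bash
python3 -m jog '[[[0,-0.2,0,0,0],[0,-0.4,0,0,0],[0,-0.5,0,0,0],[0,-0.5,0,0,0]]]'; python3 -m jog '[[[0,0,0,0,25],[0,0,0,0,25],[0,0,0,0,25],[0,0,0,0,25]]]'
```

```text
time_s: 6.1
tool_pos: [0.5069, 0.1016, 0.0165]
tool_rot: [-2.307, -2.131, -0.001]
wrist_force: [1.7, 0.5, 1.6]
grip_width: 0.0107
grasp_force: 39.6
time_s: 6.5
tool_pos: [0.5068, 0.1003, 0.0161]
tool_rot: [-2.309, -2.13, 0.001]
wrist_force: [0.4, 0.2, -0.3]
grip_width: 0.0214
grasp_force: 0.0
```

```bash
python3 -m jog '[[[0,0.1,0,0,25],[0,0.2,0,0,25],[0,0.3,0,0,25],[0,0.4,0,0,25],[0,0.45,0,0,25],[0,0.5,0,0,25]]]'; python3 -m jog '[[[0,0.1,0,0,25],[0,0.15,0,0,25],[0,0.15,0,0,25]]]'
```

```text
time_s: 7.1
tool_pos: [0.527, 0.0985, 0.0149]
tool_rot: [-2.303, -2.125, 0.013]
wrist_force: [-8.2, -0.1, 3.5]
grip_width: 0.0214
grasp_force: 3.9
time_s: 7.4
tool_pos: [0.5355, 0.0979, 0.015]
tool_rot: [-2.304, -2.126, 0.01]
wrist_force: [-5.4, 0.4, 1.7]
grip_width: 0.0213
grasp_force: 2.9
```

```bash
python3 -m jog '[[[0,0.05,0,0,25],[0,0.1,0,0,25],[0,0.15,0,0,25],[0,0.2,0,0,25],[0,0.2,0,0,25]]]'; python3 -m jog '[[[0,0.1,0,0,25],[0,0.2,0,0,25],[0,0.2,0,0,25]]]'
python3 - <<'E'
from station import *; import cv2,numpy as np
a=read_camera("side")[150:250,230:350,::-1]; b=read_camera("scene")[180:280,185:305,::-1]
cv2.imwrite("pics/p3.png",cv2.resize(np.hstack([a,b]),None,fx=3.3,fy=5,interpolation=cv2.INTER_CUBIC))
E
```

```text
time_s: 7.9
tool_pos: [0.5455, 0.0972, 0.0148]
tool_rot: [-2.304, -2.126, 0.01]
wrist_force: [-5.8, 0.8, 0.5]
grip_width: 0.0213
grasp_force: 2.8
time_s: 8.2
tool_pos: [0.5453, 0.0972, 0.0138]
tool_rot: [-2.29, -2.115, 0.034]
wrist_force: [-21.6, 2.1, 19.3]
grip_width: 0.0212
grasp_force: 11.4
```

View pics/p3.png

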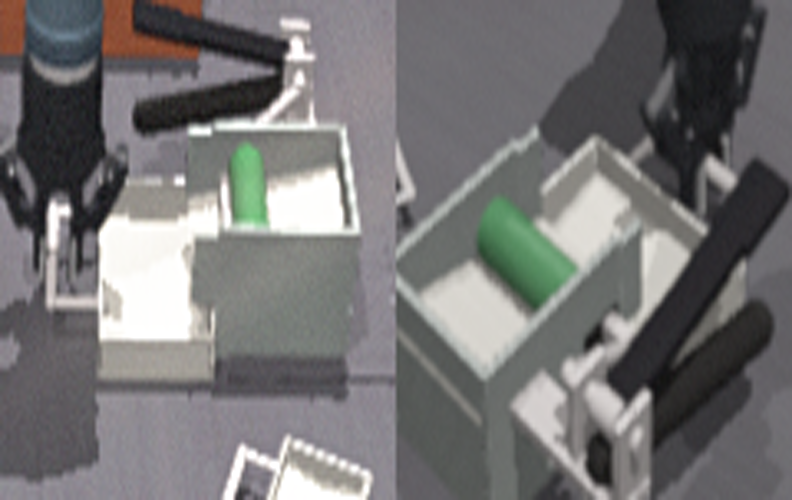

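The tray front (214,345) is now flush with the foot under the lip. Ease off to centre the fingers on the bar, then rise.

```bash
python3 -m jog '[[[0,-0.1,0,0,25],[0,-0.2,0,0,25],[0,-0.3,0,0,25],[0,-0.39,0,0,30],[0,-0.39,0,0,30]]]';  python3 -m jog '[[[0,0,-0.1,0,30],[0,0,-0.3,0,30],[0,0,-0.7,0,30],[0,0,-1.3,0,0],[0,0,-2,0,0],[0,0,-2.8,0,0],[0,0,-3.6,0,0],[0,0,-4,0,0],[0,0,-4,0,0]]]'
python3 - <<'E'
from station import *; import cv2,numpy as np
from scipy.spatial.transform import Rotation as R
s=telemetry.get_state();M=R.from_rotvec(s["tool_rot"]).as_matrix();print(M.round(3).tolist(),(M.T@(np.array([.658,.212,.16])-s["tool_pos"])/.05).round(2))
cv2.imwrite("pics/side3.png",read_camera("side")[:,:,::-1])
b=cv2.resize(read_camera("scene")[150:290,165:315,::-1],None,fx=4,fy=4,interpolation=cv2.INTER_CUBIC)
cv2.imwrite("pics/p4.png",b)
E
```

```text
time_s: 8.8
tool_pos: [0.5406, 0.0976, 0.0166]
tool_rot: [2.309, 2.129, 0.002]
wrist_force: [-0.3, 0.1, 0.1]
grip_width: 0.0255
grasp_force: 0.0
time_s: 9.7
tool_pos: [0.5435, 0.0977, 0.2213]
tool_rot: [2.308, 2.127, 0.015]
wrist_force: [0.1, -0.7, -1.4]
grip_width: -0.0001
grasp_force: 0.0
[[0.082, 0.997, 0.009], [0.997, -0.082, 0.004], [0.005, 0.009, -1.0]] [2.46 2.08 1.26]
```

View pics/p4.png

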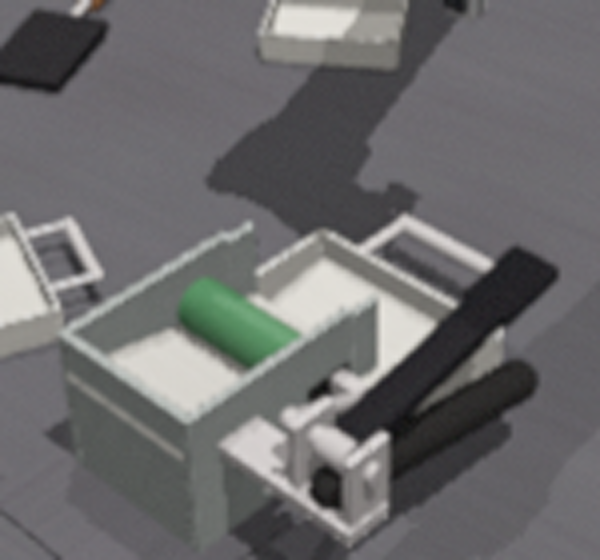

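The tray stands under the lip with nothing disturbed. Pad top face centre is about (511,281) in the crop, with tip corners at (515,248) and (557,272).

```bash
python3 - <<'E'
from h import *; from station import telemetry
from scipy.spatial.transform import Rotation as R
C=lambda p:(p[0]/4+165-.375,p[1]/4+150-.375)
for p,z in[((511,281),.137),((515,247),.1415),((557,272),.1415)]:print(ray("scene",C(p),z).round(4))
s=telemetry.get_state();M=R.from_rotvec(s["tool_rot"]).as_matrix();print(s["tool_pos"],(M.T@(np.array([.66,.212,.16])-s["tool_pos"])/.05).round(2))
E
```

```text
[0.6578 0.2138 0.137 ]
[0.6353 0.2013 0.1415]
[0.6402 0.2328 0.1415]
[0.54025951 0.09760803 0.21689936] [2.47 2.2  1.14]
```

Pad centre is (0.660, 0.213), consistent across both estimates.

```bash
python3 -m jog '[[[0.3,0.3,0,0,0],[0.8,0.7,0,0,0],[1.3,1.1,0,0,0],[1.8,1.6,0,0,0],[2.2,2,0,0,0],[2.48,2.2,0.3,0,0],[2.48,2.2,0.8,0,0],[2.48,2.2,1.1,0,0],[2.48,2.2,1.2,0,0],[2.48,2.2,1.2,0,0]]]'; python3 -m jog '[[[0,0,0.1,0,0],[0,0,0.2,0,0],[0,0,0.3,0,0],[0,0,0.4,0,0],[0,0,0.5,0,0],[0,0,0.5,0,0]]]'
```

```text
time_s: 10.8
tool_pos: [0.6583, 0.2112, 0.1544]
tool_rot: [-2.31, -2.128, 0.006]
wrist_force: [0.5, -0.4, -0.1]
grip_width: -0.0001
grasp_force: 0.0
time_s: 11.4
tool_pos: [0.6593, 0.2126, 0.1307]
tool_rot: [-2.309, -2.13, 0.001]
wrist_force: [-0.5, 0.3, 1.9]
grip_width: -0.0003
grasp_force: 0.9
```

```bash
python3 -m jog '[[[0,0,0.08,0,0],[0,0,0.16,0,0],[0,0,0.24,0,0],[0,0,0.32,0,0],[0,0,0.35,0,0],[0,0,0.35,0,0]]]'
```

```text
time_s: 12.0
tool_pos: [0.659, 0.2127, 0.1133]
tool_rot: [-2.308, -2.13, 0.002]
wrist_force: [-3.4, 1.3, 4.4]
grip_width: 0.0001
grasp_force: 1.8
```

```bash
python3 -m jog '[[[0,0,0.02,0,0],[0,0,0.04,0,0],[0,0,0.05,0,0],[0,0,0.05,0,0]]]'
```

```text
time_s: 12.4
tool_pos: [0.6595, 0.2126, 0.1113]
tool_rot: [-2.309, -2.13, -0.0]
wrist_force: [-3.9, 1.3, 3.5]
grip_width: 0.0003
grasp_force: 1.9
```

At the pressure point (z 0.1113). Hold a second, then squeeze.

```bash
python3 -m jog '[[[0,0,0,0,0],[0,0,0,0,0],[0,0,0,0,0],[0,0,0,0,0],[0,0,0,0,0],[0,0,0,0,0],[0,0,0,0,0],[0,0,0,0,0],[0,0,0,0,0],[0,0,0,0,0]]]'; python3 -m jog '[[[0,0,0.1,0,0],[0,0,0.2,0,0],[0,0,0.3,0,0],[0,0,0.4,0,0],[0,0,0.48,0,0],[0,0,0.54,0,0],[0,0,0.56,0,0],[0,0,0.56,0,0],[0,0,0.56,0,0]]]'
```

```text
time_s: 13.4
tool_pos: [0.6596, 0.2125, 0.1113]
tool_rot: [-2.309, -2.13, -0.0]
wrist_force: [-3.1, 1.1, 3.1]
grip_width: 0.0002
grasp_force: 1.9
time_s: 14.3
tool_pos: [0.6612, 0.2124, 0.0865]
tool_rot: [2.309, 2.129, 0.005]
wrist_force: [-5.9, 0.2, 14.3]
grip_width: 0.0001
grasp_force: 7.4
```

```bash
python3 -m jog '[[[0,0,0.03,0,0],[0,0,0.05,0,0],[0,0,0.05,0,0],[0,0,0.05,0,0],[0,0,0.05,0,0],[0,0,0.05,0,0],[0,0,0.05,0,0],[0,0,0.05,0,0],[0,0,0.05,0,0],[0,0,0.05,0,0]]]'
python3 - <<'E'
from station import *; import cv2,numpy as np
a=read_camera("side")[150:250,230:350,::-1]; b=read_camera("scene")[180:280,185:305,::-1]
cv2.imwrite("pics/p5.png",cv2.resize(np.hstack([a,b]),None,fx=3.3,fy=5,interpolation=cv2.INTER_CUBIC))
for i in (a,b):
    h=cv2.cvtColor(np.ascontiguousarray(i),cv2.COLOR_BGR2HSV); m=cv2.inRange(h,(45,90,40),(80,255,255)); ys,xs=np.nonzero(m); print(len(xs),xs.mean() if len(xs) else 0,ys.mean() if len(ys) else 0)
E
```

```text
time_s: 15.3
tool_pos: [0.6614, 0.2124, 0.0857]
tool_rot: [2.309, 2.13, 0.005]
wrist_force: [-8.4, -0.3, 19.7]
grip_width: -0.0002
grasp_force: 10.9
116 44.439655172413794 48.73275862068966
102 66.16666666666667 50.98039215686274
```

View pics/p5.png

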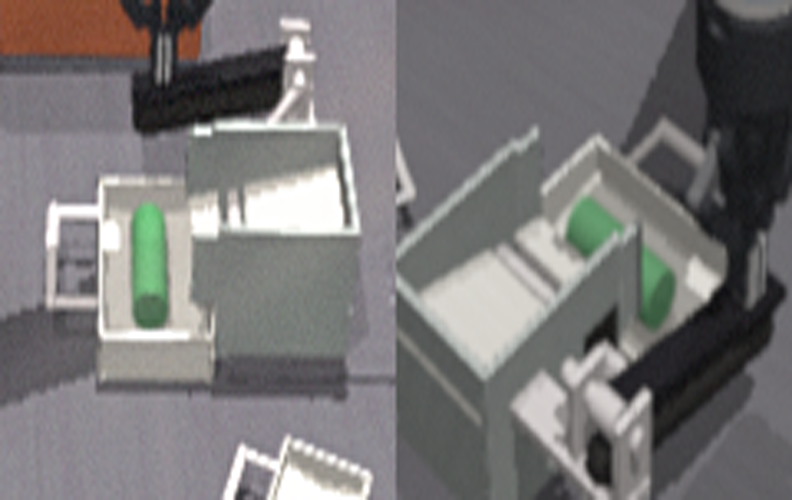

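The blank lies in the tray's trough (side crop about (150,265)), and the tray is still flush with the foot. Release the trigger straight up and wait.

```bash
python3 -m jog '[[[0,0,-0.1,0,0],[0,0,-0.3,0,0],[0,0,-0.5,0,0],[0,0,-0.7,0,0],[0,0,-0.9,0,0],[0,0,-1.1,0,0],[0,0,-1.4,0,0],[0,0,-1.8,0,0],[0,0,-2.2,0,0],[0,0,-2.4,0,0]]]'; python3 -m jog '[[[0,0,0,0,0],[0,0,0,0,0],[0,0,0,0,0],[0,0,0,0,0],[0,0,0,0,0],[0,0,0,0,0],[0,0,0,0,0],[0,0,0,0,0]]]'
python3 - <<'E'
from station import *; import cv2,numpy as np
p=[]
for k in range(2):
    a=read_camera("side"); h=cv2.cvtColor(a[150:250,230:350],cv2.COLOR_RGB2HSV); ys,xs=np.nonzero(cv2.inRange(h,(45,90,40),(80,255,255))); print(len(xs),xs.mean(),ys.mean())
# change since the tray was placed, tray/handle/lever region
b=cv2.imread("pics/side3.png")[:,:,::-1]
d=np.abs(a.astype(int)-b).max(2); print("tray outline/handle diff",(d[205:232,240:262]>50).sum(),"lever diff",(d[150:195,265:325]>60).sum())
E
```

```text
time_s: 16.4
tool_pos: [0.6606, 0.2116, 0.2028]
tool_rot: [2.309, 2.128, 0.002]
wrist_force: [0.5, 0.2, 0.2]
grip_width: 0.0005
grasp_force: 0.0
time_s: 17.2
tool_pos: [0.6596, 0.2124, 0.2007]
tool_rot: [2.309, 2.13, -0.0]
wrist_force: [-0.7, 0.9, 0.9]
grip_width: -0.0002
grasp_force: 0.0
123 46.08943089430894 49.1219512195122
126 46.13492063492063 49.30952380952381
tray outline/handle diff 108 lever diff 107
```

```bash
python3 - <<'E'
from station import *; import cv2,numpy as np
a=cv2.cvtColor(read_camera("side"),cv2.COLOR_RGB2GRAY); b=cv2.imread("pics/side3.png",0)
for n,(y0,y1,x0,x1) in dict(nearwall=(212,232,255,300),lever=(150,172,268,318)).items():
    r=cv2.matchTemplate(a[y0-5:y1+5,x0-5:x1+5],b[y0:y1,x0:x1],cv2.TM_CCOEFF_NORMED);print(n,cv2.minMaxLoc(r)[1::2])
E
```

```text
nearwall (0.7225722074508667, (5, 6))
lever (0.9836202263832092, (5, 5))
```

Zero shift for the lever and at most one pixel for the tray; the blank is still. Handing in.

```bash
python3 -c "from station import finish_job; print(finish_job())"
```

```text
the job is handed in; nothing more can be done
None
```

The job is handed in at about 17 s: the tray is against the dispenser's foot with the blank resting in it, the trigger was held about a second at its pressure point before the full squeeze and is back up, and no verdict was returned.

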